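# Hook the probe holder onto the slotted rack

### The arm

A 6-joint arm with a two-finger parallel gripper is mounted at the origin on the work surface. World frame = base frame: x ahead of the robot, y to its left, z up, the work surface at z = 0. Lengths are in m, angles in degrees, forces in N, time in s.
With the tool pointing down it reaches from about 0.3 to 0.75 m from the base axis. Payload 8.5 kg.
Tool frame: the origin (TCP) lies on the mounting face of the last link; the fingertips stand 173 mm ahead of it and the grasp point (between the pads) lies 155 mm ahead of it (env.tips_ahead is the distance from the TCP to the fingertips, in m); x points along the fingers, z is the direction in which the jaws open and shut, and the axes are right-handed (so a half turn about x gives the same grasp; the last joint's range is limited). The gripper opens to 85 mm and grips with 20 to 120 N. Pads are 22 mm wide; open, the fingers measure 114 mm over their backs; the gripper's body (76 mm by 85 mm) begins 54 mm behind the grasp point. The pads swing forward as they close: fully open they stand 13 mm farther back than shut.
Start: joints at [63.638, 21.807, 74.336, -0, 83.858, -12.336], TCP at [0.133, 0.534, 0.405] pointing down, gripper open.
Joint ranges: [-178.18, 178.18], [-50.72, 133.34], [12.68, 142.11], [-81.47, 261.47], [9.98, 163.14], [-165.26, 165.26]. Speed limits (degrees/s): [136.94, 136.94, 180, 180, 180, 180].

### API

Orientations are given as a 3x3 rotation matrix whose columns are the frame's x, y, z axes.
In Python, from rig import env, optics gives the robot as it stands.
- The arm moves only by the shell command python3 -m inch 'ROWS' [FORCE]. ROWS is JSON, a list of rows, each a list of 3 entries, a list of its own where there are three numbers: the closure, from -1 (fully open) to 1 (shut), then the shift along the tool's x, y, z in units of 30 mm (1.0 is 30 mm), then the turn about the tool's x in units of 5 degrees (1.0 is 5 degrees). In form: [[hand, [x, y, z], yaw], ...]. A call has exactly 8 rows; each row shifts and turns the commanded pose from where the row before left it, along the tool's axes as they then stand; what a row does not reach is not made up. A row lasts 1/12 s, in which the tool goes at most 41.7 mm and 7.16 degrees, less where a joint would pass 70% of its speed; a pose out of reach is approached as far as the arm can. A call is refused whole if a number of a shift passes 1 or a number of a turn 1, either way. A call with a gripper value outside its range is refused whole. The fingers move at their own pace and stop on an object; FORCE is the grip in N (left out, the last holds). Time passes only in rows, so rows that do not move let the fingers close, or fill a call up. It gives the time, the measured TCP pose, the force and the opening at its end, in the units of the state.
- env.observe(): the state, without advancing time (a new reading comes with each control period).
- optics.get_image(name): name is "scene" or "side" or "wrist"; returns the picture (480x640x3 uint8, red, green, blue); there is no depth.
- optics.camera_params(name): a dict with "fx", "fy", "cx", "cy" (pixels), "xyz" and "rotation" of the camera in the world. Camera axes: x right, y down, z forward; pixel columns grow to the right and rows downward; lengths in m; the calibration is good to about 2 mm. A picture is of the moment at which its call begins: read the wrist's pose just before it. camera_params takes no time and is no camera call; for the wrist camera it gives the pose at the moment of the call.
- env.close_job(): hands the job in, once; it reports no verdict.
The state is a dict: "time_s": time; "q": joint angles; "qvel": joint speeds; "joint_efforts": joint torques, N m; "position": TCP position; "tool_rot": TCP orientation; "ft_force": force on the tool from outside, world axes, zero at the start; "wrist_torque": the same for the moment, N m; "grip_width": finger opening in m.
Only numpy, scipy, OpenCV 4.12 (cv2) and the standard library are available. Lean on these libraries where they do the work, as an engineer would, in place of code of your own. Each camera call takes 0.05 s, during which the arm holds its last target.

### The job

Hang the blue-handled probe holder on the slotted rack: with the holder upright, put both of its hook tabs into the two slots, then push it down until it sits fully home and has pushed the red lock slide down, and let go. Leave the yellow-handled holder where it stands.

Things in the scene. Friction and masses are not known exactly. Their poses are not given: they have to be found in the camera images.
- holder: White plate (120 wide, 115 high, mm) with tray and two blue cups ahead of it (+x, to 90). Blue handle: x 0-12, 36 wide, z 115-185; grip across the 12, at z 170. About 0.28 kg. Origin: rear face (x=0), mid-width, underside; z up; stands on the table. Two hook tabs behind, at y +-45, 16 wide: bar z 75-85, to x -24, nose at its end down to z 57. Gap plate to nose 17, narrowing to 11 at the bar.
- home (a point): Where holder's origin ends; axes parallel. On face of fixed rack, mid-width, 50 mm above table; x out of the face (away from robot), z up. Rack: plate x -5 to 0, 140 wide, top 140 above this point; white strip between two steel uprights, each with a slot at y +-45, 36 wide, z 75 to 127. Tabs enter along -x with holder 18 to 42 above home (30 best), then lower: bars rest on slots' lower edges.
- lock (a joint): Red lock slide in the middle of the rack's face, below the slots, 30 mm wide, standing out 18. 0 = up, top 12 mm above home; grows (m) as it slides straight down, to 0.014 at most; friction about 12 N, stays where left. The holder's underside pushes it down 12 mm on reaching home; the holder's weight alone does not: push.
- other_holder: Wrong holder, to be left alone: same white shape and size, but yellow handle, no cups, and hook tabs too close together for the slots (y = +24 and -24 mm). Same origin and axes as the blue-handled one.
There are look-alikes about, which are no part of the job. Leave any green look-alike of the holder alone.

How it is judged (in metres and radians):
On the way, in this order (a step that is already met when the one before it is completed fails the run):
1. the blue-handled holder's tabs are through the slots, the holder still above home (x of holder in the frame of home between -0.006 and 0.012 m and y of holder in the frame of home between -0.016 and 0.016 m and z of holder in the frame of home between 0.008 and 0.046 m), for 0.1 s.
2. the holder is pushed down home and the lock slide is down (z of holder in the frame of home below 0.005 m and value of joint lock above 0.008 m), for 0.1 s.
At the end, for the whole second after the job is handed in: The blue-handled holder hangs on the rack by both tabs, at rest and released: its origin within 5 mm of home in height, 12 mm out from the face and 16 mm sideways, upright within about 10 degrees and square to the face within about 11 degrees, with the red lock slide at least 8 mm down (all of step 2 and x of holder in the frame of home between -0.006 and 0.012 m and y of holder in the frame of home between -0.016 and 0.016 m and z of holder in the frame of home above -0.006 m and angle between holder's own z axis and vertical below 0.17 rad and angle between the x axis of holder and the x axis of home, either way round below 0.2 rad and linear speed of holder below 0.02 m/s); the robot touches nothing.
It fails at once if the yellow-handled holder is moved by more than 30 mm (distance of other_holder from where it was at the start of the episode above 0.03 m).
It also fails if it takes over 42 s, if anything falls off the work surface, if the arm or the gripper's body presses on something with over 40 N, if the wrist force passes 120 N, or if a joint passes its speed limit or range.

## Working session

There is one attempt and no reset: what is moved stays moved. The work goes in short steps, Python scripts to look and compute and a shell command to move; the robot and the scene stay as the last step left them, time stands still between calls to the robot, and variables do not carry over. Pictures are saved under pics/ and viewed, and the job is handed in when it is done.

```bash
ls; mkdir -p pics; python3 - <<'E'
from rig import env, optics
import cv2
s=env.observe();print(s)
for n in ["scene","side","wrist"]:
    p=optics.camera_params(n);print(n,p)
    cv2.imwrite(f"pics/{n}0.png",optics.get_image(n)[:,:,::-1])
E
```

```text
pics
{'time_s': 0.0, 'q': array([ 6.36384633e+01,  2.18406434e+01,  7.43828086e+01, -7.00036329e-04,
        8.38583798e+01, -1.23361357e+01]), 'qvel': array([-0.06583638, -0.02788388, -0.14597126, -0.03147773,  0.06080617,
       -0.06417258]), 'joint_efforts': array([-2.48652519e-03, -4.48455334e+01, -2.31278676e+01, -3.98065149e-04,
        4.75615336e-03,  3.23433244e-05]), 'position': array([0.13328222, 0.53356569, 0.4041263 ]), 'tool_rot': array([[-6.23298899e-04, -9.70188607e-01,  2.42350323e-01],
       [-1.28510469e-03,  2.42350947e-01,  9.70187800e-01],
       [-9.99998980e-01,  2.93271452e-04, -1.39785100e-03]]), 'ft_force': array([ 0.65876842, -0.34417135,  0.72170143]), 'wrist_torque': array([ 0.0097663 , -0.01979592, -0.02866584]), 'grip_width': 0.08577806632015517}
scene {'fx': 544.9403295799192, 'fy': 544.9403295799192, 'cx': 310.58005692383665, 'cy': 242.8962462695687, 'xyz': array([ 0.92480672, -0.64078401,  1.10395974]), 'rotation': array([[ 0.72535479,  0.56014636, -0.40012058],
       [ 0.68816266, -0.60449854,  0.40126508],
       [-0.01710513, -0.56640759, -0.82394772]])}
side {'fx': 521.9487776026273, 'fy': 521.9487776026273, 'cx': 317.9610507093961, 'cy': 250.60088500976542, 'xyz': array([ 0.15526325, -0.871123  ,  0.84091602]), 'rotation': array([[ 0.92439618, -0.27028064,  0.26914692],
       [-0.38113106, -0.62639463,  0.67997712],
       [-0.01519246, -0.7311485 , -0.68204916]])}
wrist {'fx': 360.67394682301875, 'fy': 360.67394682301875, 'cx': 320.6581018391236, 'cy': 244.4297524530392, 'xyz': array([0.05873926, 0.55325532, 0.37202634]), 'rotation': array([[ 0.24286362,  0.92544014,  0.29082266],
       [ 0.97005842, -0.23107979, -0.07475825],
       [-0.00198104,  0.30027102, -0.95385187]])}
```

View pics/scene0.png

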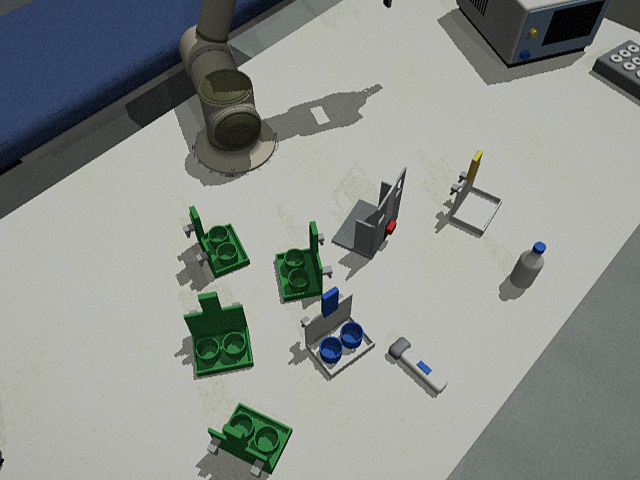

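View pics/side0.png

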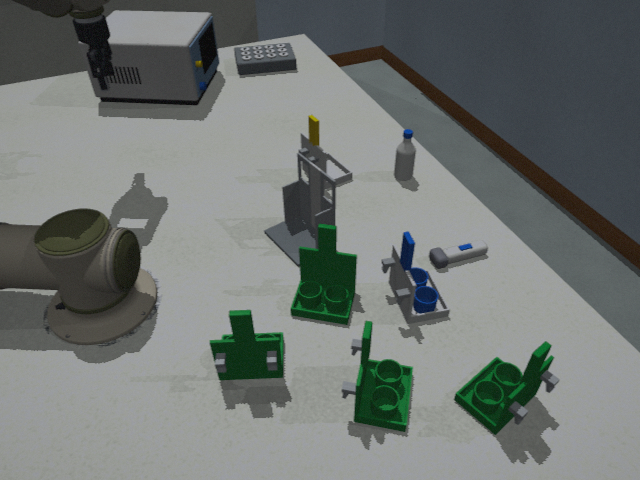

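View pics/wrist0.png

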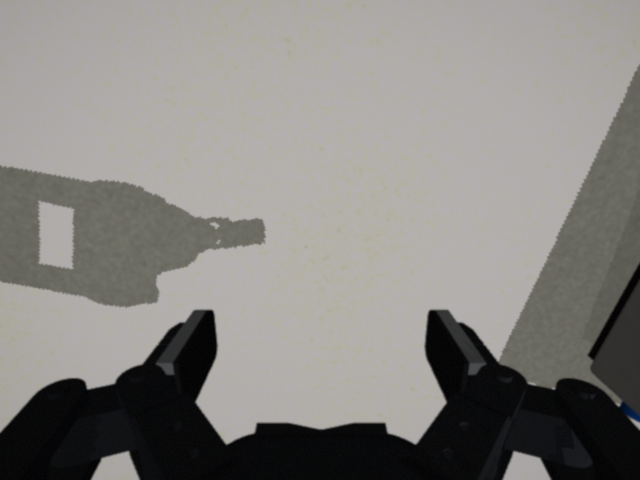

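Candidates: the blue-handled holder with a white plate and blue cups is at scene (335,330) / side (412,280). The look-alikes are four greens at scene (215,245), (300,270), (220,340) and (250,440), the yellow one at (475,195), and two items with blue parts: a bottle (528,265) and a torch (418,365). I choose the first. Next, close crops.

```bash
python3 - <<'E'
import cv2
for n,(x,y,w,h),nm in [("scene",(290,270,100,120),"sh"),("side",(370,220,90,110),"dh"),("scene",(325,155,90,110),"sr"),("side",(255,140,100,130),"dr")]:
    im=cv2.imread(f"pics/{n}0.png")[y:y+h,x:x+w]
    cv2.imwrite(f"pics/{nm}.png",cv2.resize(im,None,fx=5,fy=5,interpolation=cv2.INTER_CUBIC)[:600])
a=[cv2.resize(cv2.imread(f"pics/{k}.png"),(400,480)) for k in("sh","dh")]
cv2.imwrite("pics/crH.png",cv2.hconcat(a))
a=[cv2.resize(cv2.imread(f"pics/{k}.png"),(400,480)) for k in("sr","dr")]
for k in("sh","dh","sr","dr"): print(k,cv2.imread(f"pics/{k}.png").shape)
cv2.imwrite("pics/crR.png",cv2.hconcat(a))
E
```

```text
sh (600, 500, 3)
dh (550, 450, 3)
sr (550, 450, 3)
dr (600, 500, 3)
```

View pics/crH.png

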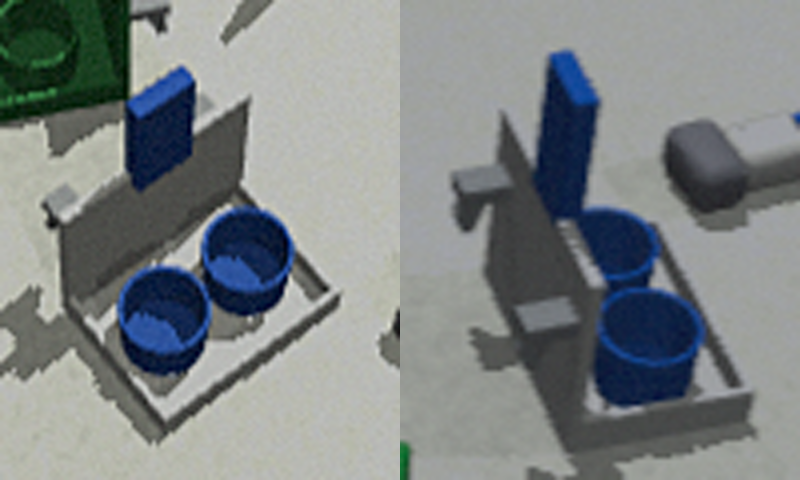

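View pics/crR.png

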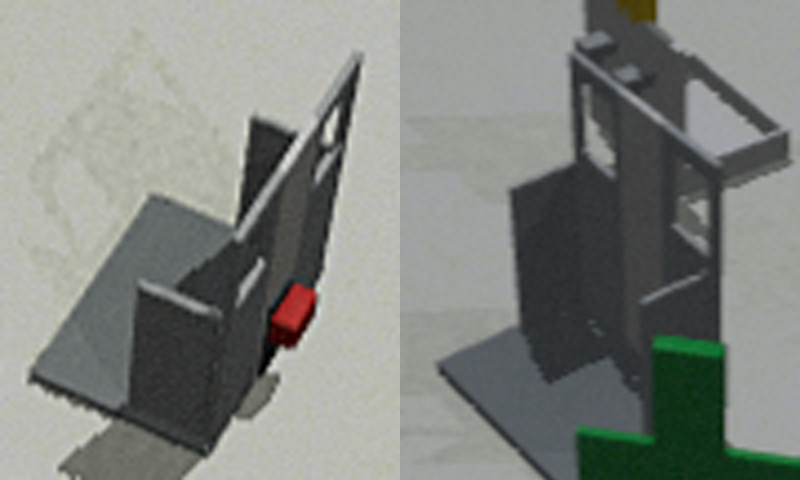

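```bash
cat > h.py <<'E'
import numpy as np
from rig import optics
def P(n):
    p=optics.camera_params(n);return p
def proj(p,X):
    X=np.atleast_2d(X);c=(X-p["xyz"])@p["rotation"]
    return np.c_[p["fx"]*c[:,0]/c[:,2]+p["cx"],p["fy"]*c[:,1]/c[:,2]+p["cy"]]
def pose(v,L,z0=0):
    x,y,a=v;c,s=np.cos(a),np.sin(a);L=np.atleast_2d(L)
    return np.c_[x+c*L[:,0]-s*L[:,1],y+s*L[:,0]+c*L[:,1],z0+L[:,2]]
E
cat > fit.py <<'E'
from h import *
from scipy.optimize import least_squares
cs={n:P(n) for n in("scene","side")}
def fit(obs,z0,g):
    def r(v):
        return np.concatenate([(proj(cs[n],pose(v,np.array(L)/1000,z0))[0]-uv) for n,L,uv in obs])
    b=min((least_squares(r,[g[0],g[1],a],loss="soft_l1",x_scale=[.1,.1,1]) for a in np.arange(-3,3.2,1)),key=lambda q:q.cost)
    print(b.x,np.degrees(b.x[2]),"\n",r(b.x).reshape(-1,2).round(1).tolist());return b.x
S=lambda u,v:(290+u/4,270+v/4); D=lambda u,v:(370+(u-400)/4.444,220+v/4.364)
H=[("scene",(90,-60,0),S(157,440)),("scene",(90,60,0),S(337,304)),("scene",(2,60,115),S(250,98)),("scene",(2,-60,115),S(60,215)),
("scene",(12,18,185),S(194,78)),("scene",(0,-18,185),S(127,105)),("scene",(0,18,185),S(180,68)),
("side",(0,18,185),D(552,55)),("side",(12,18,185),D(573,50)),("side",(12,-18,185),D(598,101)),("side",(0,-18,185),D(580,105)),
("side",(0,60,115),D(500,115)),("side",(0,-60,0),D(570,455)),("side",(90,-60,0),D(753,432))]
h=fit(H,0,(.5,-.1))
S=lambda u,v:(325+u/4.444,155+v/4.364); D=lambda u,v:(255+(u-400)/4,140+v/4)
R=[("scene",(-2.5,70,140),S(360,55)),("scene",(-2.5,-70,140),S(238,240)),("scene",(0,-70,-50),S(210,455)),("scene",(0,-63,75),S(240,305)),("scene",(0,-27,75),S(265,262)),
("scene",(0,63,75),S(340,147)),("scene",(0,27,75),S(316,185)),
("side",(-5,70,140),D(573,52)),("side",(-5,-70,140),D(718,163))]
r=fit(R,.05,(.45,.15))
np.save("h.npy",h);np.save("r.npy",r)
E
python3 fit.py
```

```text
[ 0.58056673 -0.25211053 -0.18043897] -10.338391630744882 
 [[1.1, -0.4], [0.1, 1.8], [-1.2, -1.3], [-0.7, 0.9], [0.6, 1.0], [-1.3, -0.4], [0.3, -0.9], [-0.6, -0.4], [0.7, -0.2], [1.6, 0.5], [-0.5, 0.5], [1.2, -1.5], [-0.9, 0.8], [-0.6, -1.5]]
[0.51463988 0.03214823 0.23200464] 13.292886816341577 
 [[0.1, -0.6], [-0.1, -0.0], [0.4, -0.2], [-0.6, 1.4], [0.8, 0.0], [0.8, -0.3], [-0.4, 1.4], [-0.9, 0.0], [-0.3, 0.9]]
```

```bash
python3 - <<'E'
from h import *
p=P("scene")
def back(u,v,z):
    d=p["rotation"]@np.array([(u-p["cx"])/p["fx"],(v-p["cy"])/p["fy"],1]);return p["xyz"]+d*(z-p["xyz"][2])/d[2]
for nm,pts in {"green2 tray (z0)":[(281,300),(323,293),(323,250)],"green2 handle top":[],"yellow tray":[(448,218),(482,236),(502,200)],"torch":[(395,345),(443,388)]}.items():
    print(nm,[back(*q,0).round(3).tolist() for q in pts])
print("ytop",back(477,152,.185),"g2top",back(316,223,.185))
s=np.load("r.npy");h=np.load("h.npy")
for nm,L in {"grasp":(.006,0,.325)}.items():
    print(pose(h,L)); 
    for dx in(.0,.06,.08):print(dx,pose(s,(.006+dx,0,.405),0))
E
```

```text
green2 tray (z0) [[0.448, -0.265, 0.0], [0.506, -0.186, 0.0], [0.425, -0.098, 0.0]]
green2 handle top []
yellow tray [[0.591, 0.188, 0.0], [0.684, 0.199, 0.0], [0.659, 0.33, 0.0]]
torch [[0.708, -0.174, 0.0], [0.841, -0.181, 0.0]]
ytop [0.5845423  0.25010759 0.185     ] g2top [ 0.4520146  -0.14875047  0.185     ]
[[ 0.58646932 -0.2531873   0.325     ]]
0.0 [[0.52047913 0.03352781 0.405     ]]
0.06 [[0.57887157 0.04732354 0.405     ]]
0.08 [[0.59833572 0.05192212 0.405     ]]
```

```bash
python3 -m inch '[[-1,[0,-0.8,-0.8],1],[-1,[0,-0.85,-0.7],1],[-1,[0,-0.9,-0.6],1],[-1,[0,-1,-0.6],1],[-1,[0,-1,-0.5],1],[-1,[0,-1,-0.4],1],[-1,[0,-1,-0.3],1],[-1,[0,-1,-0.2],1]]' 40; python3 -m inch '[[-1,[0,-1,-0.15],1],[-1,[0,-1,-0.05],1],[-1,[0,-1,0],1],[-1,[0,-1,0.1],1],[-1,[0,-1,0.2],1],[-1,[0,-1,0.3],1],[-1,[0,-1,0.4],1],[-1,[0,-1,0.5],1]]'
```

```text
time_s: 0.82
position: [0.2658, 0.3058, 0.4047]
tool_rot: [[-0.0, -0.584, 0.812], [-0.0, 0.812, 0.584], [-1.0, 0.0, -0.0]]
ft_force: [-0.2, 0.6, -0.2]
grip_width: 0.0852
time_s: 1.48
position: [0.3797, 0.0852, 0.4047]
tool_rot: [[0.0, 0.074, 0.997], [0.0, 0.997, -0.074], [-1.0, 0.0, -0.0]]
ft_force: [0.6, 1.0, 0.2]
grip_width: 0.0853
```

```bash
python3 -m inch '[[-1,[0,-0.95,0.85],1],[-1,[0,-0.95,0.85],0.2],[-1,[0,-0.95,0.85],0],[-1,[0,-0.95,0.85],0],[-1,[0,-0.95,0.85],0],[-1,[0,-0.95,0.85],0],[-1,[0,-0.95,0.85],0],[-1,[0,-0.95,0.85],0]]'; python3 -m inch '[[-1,[0,-0.7,0.6],0],[-1,[0,-0.7,0.6],0],[-1,[0,-0.5,0.4],0],[-1,[0,0,0],0],[-1,[0,0,0],0],[-1,[0,0,0],0],[-1,[0,0,0],0],[-1,[0,0,0],0]]'
cat > d.py <<'E'
import sys
from h import *
from rig import env
s=env.observe();R=s["tool_rot"];t=np.array(eval(sys.argv[1]));
print("d units xyz",(R.T@(t-s["position"])/.03).round(3),"heading",np.degrees(np.arctan2(R[1,2],R[0,2])).round(2))
E
python3 d.py "[.5865,-.2532,.327]"
python3 - <<'E'
from h import *
import cv2
p=P("wrist");im=optics.get_image("wrist").copy();h=np.load("h.npy")
for L in[(0,18,185),(12,18,185),(12,-18,185),(0,-18,185),(0,60,115),(0,-60,115),(90,60,0),(90,-60,0)]:
    q=proj(p,pose(h,np.array(L)/1000))[0];print(L,q.round(1));cv2.circle(im,tuple(int(round(k)) for k in q),3,(255,0,0),1)
cv2.imwrite("pics/w1.png",im[:,:,::-1])
E
```

```text
time_s: 2.15
position: [0.5452, -0.1726, 0.4044]
tool_rot: [[-0.0, 0.174, 0.985], [0.0, 0.985, -0.174], [-1.0, 0.0, -0.0]]
ft_force: [0.6, 0.5, -0.4]
grip_width: 0.0856
time_s: 2.82
position: [0.5816, -0.2343, 0.4051]
tool_rot: [[0.0, 0.173, 0.985], [-0.0, 0.985, -0.173], [-1.0, -0.0, 0.0]]
ft_force: [-0.2, 0.3, -0.3]
grip_width: 0.0853
d units xyz [ 2.605 -0.593  0.269] heading -9.97
(0, 18, 185) [324.7 275.5]
(12, 18, 185) [346.1 275.7]
(12, -18, 185) [344.4 332. ]
(0, -18, 185) [324.2 331.9]
(0, 60, 115) [324.2 183.1]
(0, -60, 115) [322.9 331.5]
(90, 60, 0) [411.8 167.8]
(90, -60, 0) [403.  277.1]
```

View pics/w1.png

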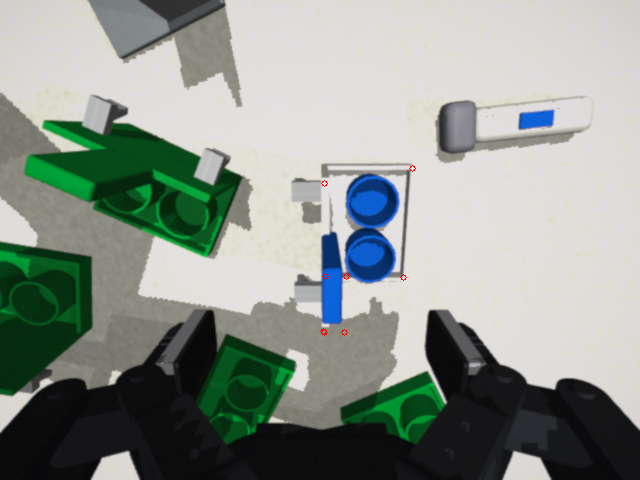

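The wrist view confirms the choice: white plate, blue handle with its top face at cols 323–341 and rows 268–322, and tabs pointing left. That is about 3–4 mm from the fit at handle height, and I correct for it. Descending and gripping.

```bash
python3 -m inch '[[-1,[0,-0.5,0.24],0.06],[-1,[0.6,0,0],0],[-1,[0.8,0,0],0],[-1,[0.7,0,0],0],[-1,[0.5,0,0],0],[-1,[0,0,0],0],[-1,[0,0,0],0],[-1,[0,0,0],0]]'; python3 d.py "[.5865,-.2532,.327]"
python3 -m inch '[[1,[0,0,0],0],[1,[0,0,0],0],[1,[0,0,0],0],[1,[0,0,0],0],[1,[0,0,0],0],[1,[0,0,0],0],[1,[0,0,0],0],[1,[0,0,0],0]]' 60;  python3 -c "
from h import *;import cv2
cv2.imwrite('pics/w2.png',optics.get_image('wrist')[:,:,::-1])"
```

```text
time_s: 3.53
position: [0.5865, -0.2511, 0.3282]
tool_rot: [[0.002, 0.179, 0.984], [-0.001, 0.984, -0.179], [-1.0, -0.001, 0.002]]
ft_force: [0.9, 0.2, 1.2]
grip_width: 0.0854
d units xyz [ 0.04  -0.069  0.013] heading -10.31
time_s: 4.2
position: [0.5863, -0.2512, 0.3267]
tool_rot: [[-0.0, 0.179, 0.984], [0.0, 0.984, -0.179], [-1.0, 0.0, -0.0]]
ft_force: [-1.8, 0.5, 1.0]
grip_width: 0.0111
```

View pics/w2.png

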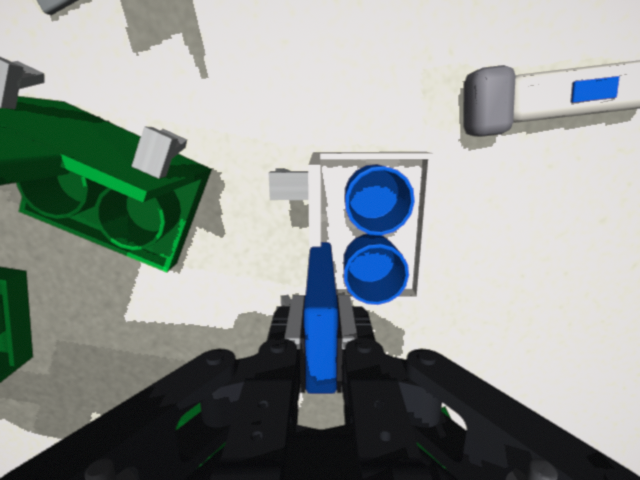

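The handle is held between the pads (cols 303–338, rows 305–392), opening 11 mm. Lifting.

```bash
python3 -m inch '[[1,[-0.3,0,0],0],[1,[-0.5,0,0],0],[1,[-0.7,0,0],0],[1,[-0.7,0,0.1],0],[1,[-0.7,0,0.2],0],[1,[-0.6,0,0.2],0],[1,[-0.5,0,0],0],[1,[0,0,0],0]]' 80; python3 d.py "[.597,.0565,.412]"
 python3 -c "
from h import *;import cv2
cv2.imwrite('pics/s3.png',cv2.hconcat([optics.get_image('side')[150:400,300:500,::-1],optics.get_image('scene')[150:400,250:450,::-1]]))"
```

```text
time_s: 4.92
position: [0.6011, -0.2537, 0.4503]
tool_rot: [[0.005, 0.179, 0.984], [-0.003, 0.984, -0.179], [-1.0, -0.002, 0.006]]
ft_force: [0.5, -0.4, -1.2]
grip_width: 0.0106
d units xyz [ 1.243 10.152 -1.992] heading -10.31
```

View pics/s3.png

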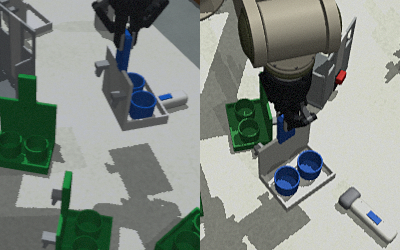

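```bash
python3 -m inch '[[1,[0,0.4,-0.05],0],[1,[0,0.7,-0.1],-0.3],[1,[0,0.9,-0.12],-0.5],[1,[0,0.9,-0.1],-0.5],[1,[0,0.9,-0.05],-0.5],[1,[0,0.9,0],-0.5],[1,[0,0.9,0.05],-0.5],[1,[0,0.9,0.05],-0.5]]'; python3 d.py "[.597,.0525,.412]"
```

```text
time_s: 5.68
position: [0.6045, -0.056, 0.4455]
tool_rot: [[-0.002, -0.11, 0.994], [0.001, 0.994, 0.11], [-1.0, 0.001, -0.002]]
ft_force: [1.0, 0.0, -2.4]
grip_width: 0.0111
d units xyz [1.119 3.622 0.153] heading 6.31
```

```bash
python3 -m inch '[[1,[0,0.7,0.05],-0.5],[1,[0,0.7,0.1],-0.5],[1,[0,0.5,0.1],-0.2],[1,[0,0.4,0.1],0],[1,[0.2,0.2,0],0],[1,[0.2,0,0],0],[1,[0,0,0],0],[1,[0,0,0],0]]'; python3 d.py "[.597,.0525,.412]"
cat > look.py <<'E'
from h import *;import cv2,sys
from rig import env
k=sys.argv[1]
a=cv2.resize(optics.get_image('side')[120:280,270:430,::-1],None,fx=2.5,fy=2.5,interpolation=cv2.INTER_CUBIC)
b=cv2.resize(optics.get_image('scene')[130:290,320:480,::-1],None,fx=2.5,fy=2.5,interpolation=cv2.INTER_CUBIC)
cv2.imwrite(f'pics/p{k}.png',cv2.hconcat([a,b]))
cv2.imwrite(f'pics/w{k}.png',optics.get_image('wrist')[:,:,::-1])
E
python3 look.py 4
```

```text
time_s: 6.35
position: [0.6031, 0.0169, 0.4338]
tool_rot: [[-0.002, -0.21, 0.978], [0.0, 0.978, 0.21], [-1.0, 0.0, -0.002]]
ft_force: [-0.3, 0.5, -2.1]
grip_width: 0.011
d units xyz [0.728 1.204 0.052] heading 12.1
```

View pics/p4.png

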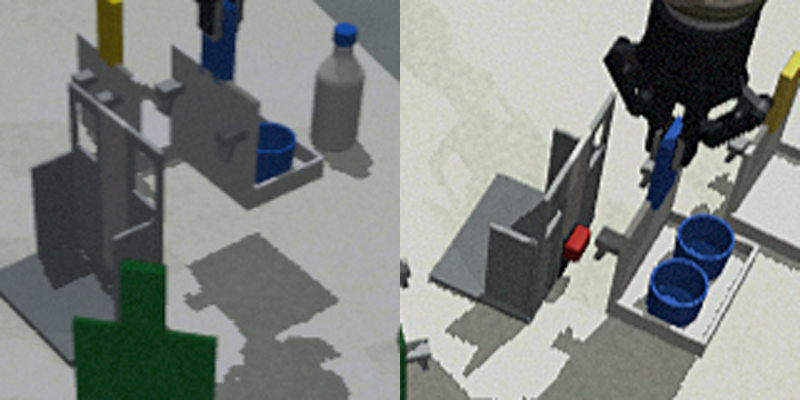

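View pics/w4.png

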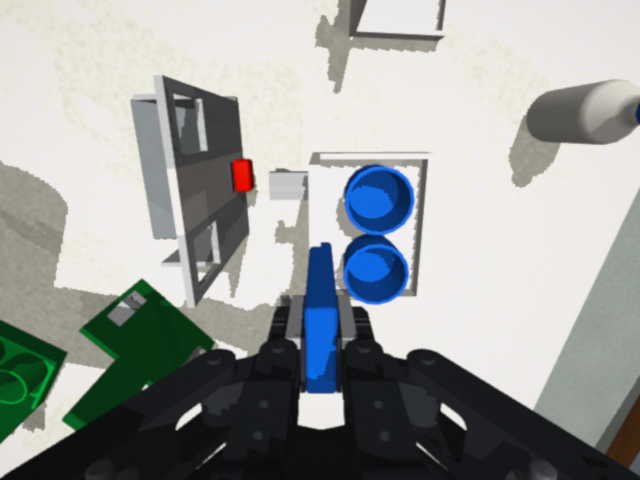

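```bash
python3 - <<'E'
from h import *
from scipy.optimize import least_squares
p=P("wrist");r=np.load("r.npy")
L=np.array([(-5,70,140),(0,70,140),(-5,-70,140),(0,-70,140),(0,70,-50),(0,-70,-50)])/1000
o=np.array([(155,78),(163,76),(187,306),(197,303),(238,98),(249,237)])
print((proj(p,pose(r,L,.05))-o).round(1))
b=least_squares(lambda v:(proj(p,pose(v,L,.05))-o).ravel(),r,x_scale=[.1,.1,1]);print(b.x,np.degrees(b.x[2]),b.fun.reshape(-1,2).round(1))
# held holder: fit from wrist, z known by grasp (lifted)
from rig import env
s=env.observe();T=s["position"];print(T,np.degrees(np.arctan2(s["tool_rot"][1,2],s["tool_rot"][0,2])))
z0=T[2]-.3267
L=np.array([(0,60,115),(90,60,0),(90,-60,0),(0,18,185),(12,18,185),(0,-18,185),(12,-18,185)])/1000
o=np.array([(309,153),(433,152),(417,297),(306,308),(335,308),(308,392),(336,392)])
g=[T[0]-.006,T[1],np.radians(12)]
b=least_squares(lambda v:(proj(p,pose(v,L,z0))-o).ravel(),g,x_scale=[.1,.1,1]);print(b.x,np.degrees(b.x[2]),b.fun.reshape(-1,2).round(1))
E
```

```text
[[-0.8  3.2]
 [ 0.5  5. ]
 [ 1.4  7.1]
 [-1.1  9.9]
 [ 1.3  6.8]
 [ 1.  -3.1]]
[0.51416823 0.03533599 0.23069706] 13.217967707811871 [[-1.  -3.3]
 [ 0.2 -1.5]
 [ 1.   2.7]
 [-1.4  5.5]
 [ 1.3  3.4]
 [ 1.  -5.8]]
[0.60309869 0.01686515 0.43480222] 12.104863291303927
[0.59693047 0.0197441  0.18853606] 10.802320432052444 [[ 2.7  7.3]
 [-4.1 -0.6]
 [-3.3 -6.9]
 [-1.2 -3.3]
 [ 5.5 -2.6]
 [-4.1  1.4]
 [ 0.7  2. ]]
```

```bash
cat > loc.py <<'E'
from h import *
from rig import env
r=np.array([.5146,.033,np.radians(13.25)])
s=env.observe();T=s["position"];d=T[:2]-r[:2];c,n=np.cos(r[2]),np.sin(r[2])
print("t",s["time_s"],"holder in home mm: x %.1f y %.1f z %.1f"%((c*d[0]+n*d[1]-.006)*1e3,(-n*d[0]+c*d[1])*1e3,(T[2]-.3267-.05)*1e3),"heading %.2f"%np.degrees(np.arctan2(s["tool_rot"][1,2],s["tool_rot"][0,2])),"F",s["ft_force"].round(1),"w",s["grip_width"].round(4))
E
python3 loc.py
```

```text
Traceback (most recent call last):
  File "loc.py", line 5, in <module>
    print("t",s["time_s"],"holder in home mm: x %.1f y %.1f z %.1f"%((c*d[0]+n*d[1]-.006)*1e3,(-n*d[0]+c*d[1])*1e3,(T[2]-.3267-.05)*1e3),"heading %.2f"%np.degrees(np.arctan2(s["tool_rot"][1,2],s["tool_rot"][0,2])),"F",s["ft_force"].round(1),"w",s["grip_width"].round(4))
                                                                                                                                                                                                                                                     ^^^^^^^^^^^^^^^^^^^^^
AttributeError: 'float' object has no attribute 'round'
```

```bash
sed -i 's/,s\["grip_width"\].round(4)/,round(s["grip_width"],4)/' loc.py; python3 loc.py
```

```text
t 6.5 holder in home mm: x 76.4 y -36.0 z 58.1 heading 12.10 F [-0.9 -0.2 -2.1] w 0.0111
```

```bash
python3 -m inch '[[1,[0,0.3,0],-0.23],[1,[0,0.5,0],0],[1,[0,0.4,0],0],[1,[0.2,0,0],0],[1,[0.35,0,-0.2],0],[1,[0.35,0,-0.3],0],[1,[0,0,-0.3],0],[1,[0,0,0],0]]'; python3 loc.py; python3 look.py 5
```

```text
time_s: 7.17
position: [0.5705, 0.0476, 0.4071]
tool_rot: [[-0.002, -0.231, 0.973], [-0.0, 0.973, 0.231], [-1.0, 0.0, -0.002]]
ft_force: [0.1, 0.2, -2.4]
grip_width: 0.0107
t 7.1667 holder in home mm: x 51.7 y 1.4 z 30.4 heading 13.35 F [ 0.1  0.2 -2.4] w 0.0107
```

View pics/p5.png

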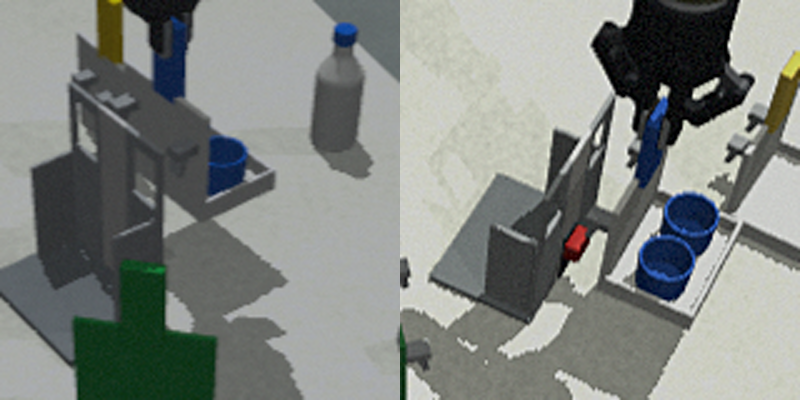

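View pics/w5.png

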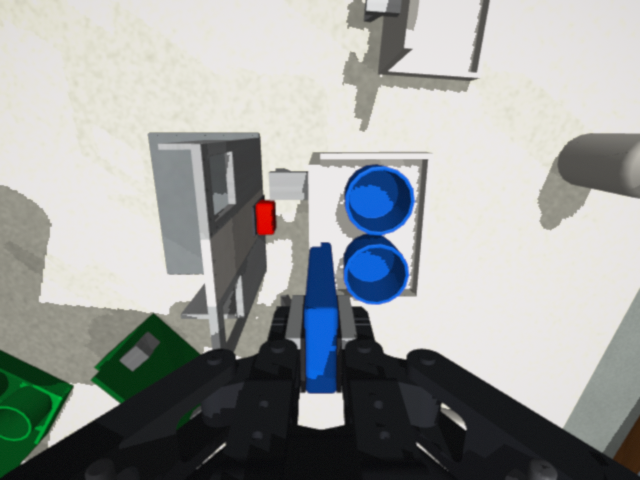

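```bash
cat > ov.py <<'E'
from h import *;import cv2,sys
from rig import env
s=env.observe();T=s["position"];a=np.arctan2(s["tool_rot"][1,2],s["tool_rot"][0,2])
v=[T[0]-.006*np.cos(a),T[1]-.006*np.sin(a),a];z0=T[2]-.3267
out=[]
for n,(x,y) in {"side":(270,120),"scene":(320,130)}.items():
    im=cv2.resize(optics.get_image(n)[y:y+160,x:x+160,::-1],None,fx=2.5,fy=2.5,interpolation=cv2.INTER_CUBIC)
    p=P(n)
    def L(pts,vv,z,c):
        q=((proj(p,pose(vv,np.array(pts)/1000,z))-[x,y]+.5)*2.5).astype(int)
        cv2.polylines(im,[q],True,c,1)
    L([(0,60,0),(0,60,115),(0,-60,115),(0,-60,0)],v,z0,(0,0,255))
    L([(0,60,0),(90,60,0),(90,-60,0),(0,-60,0)],v,z0,(0,0,255))
    for t in(45,-45):
        L([(0,t+8,85),(-24,t+8,85),(-24,t-8,85),(0,t-8,85)],v,z0,(0,0,255))
    r=np.array([.5146,.033,np.radians(13.25)])
    for t in(45,-45): L([(0,t+18,75),(0,t+18,127),(0,t-18,127),(0,t-18,75)],r,.05,(0,255,0))
    L([(0,70,-50),(0,70,140),(0,-70,140),(0,-70,-50)],r,.05,(0,255,0))
    out.append(im)
cv2.imwrite(f'pics/o{sys.argv[1]}.png',cv2.hconcat(out))
E
python3 ov.py 5
```

```text
(no output)
```

View pics/o5.png

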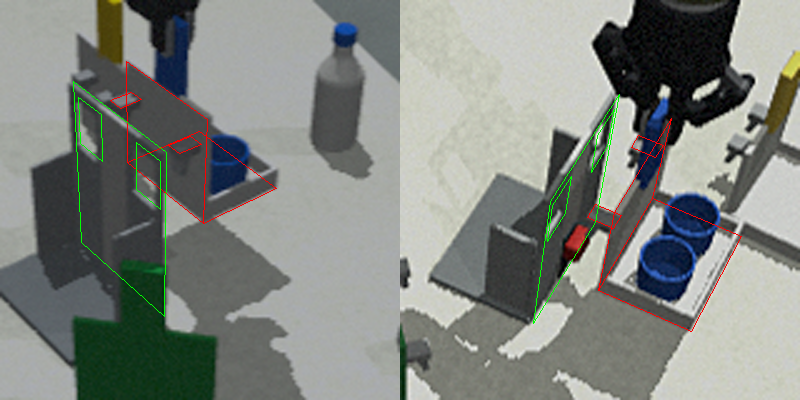

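The overlay matches in both views. Inserting along −x.

```bash
python3 -m inch '[[1,[0,0,-0.2],0],[1,[0,0,-0.3],0],[1,[0,0,-0.3],0],[1,[0,0,-0.3],0],[1,[0,0,-0.25],0],[1,[0,0,-0.15],0],[1,[0,0,-0.1],0],[1,[0,0,0],0]]'; python3 loc.py; python3 ov.py 6; python3 look.py 6
```

```text
time_s: 8.08
position: [0.5244, 0.036, 0.4079]
tool_rot: [[0.0, -0.23, 0.973], [-0.0, 0.973, 0.23], [-1.0, -0.0, 0.0]]
ft_force: [-0.6, 0.1, -2.6]
grip_width: 0.0114
t 8.0833 holder in home mm: x 4.3 y 0.7 z 31.2 heading 13.31 F [-0.6  0.1 -2.6] w 0.0114
```

View pics/o6.png

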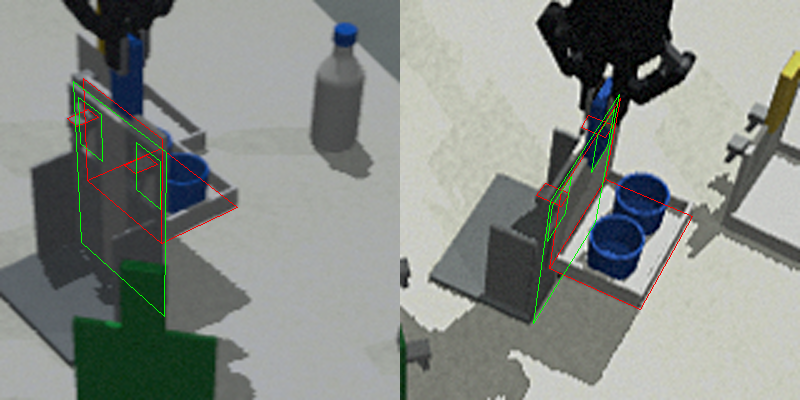

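View pics/w6.png

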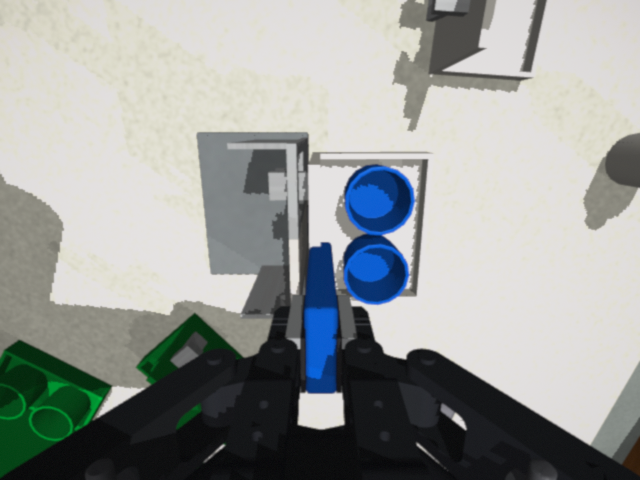

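Tabs are through: the far tab shows behind the rack at wrist (280,185), with no contact force. Lowering.

```bash
python3 -m inch '[[1,[0,0,-0.04],0],[1,[0.1,0,0],0],[1,[0.1,0,0],0],[1,[0.1,0,0],0],[1,[0.1,0,0],0],[1,[0.1,0,0],0],[1,[0,0,0],0],[1,[0,0,0],0]]' 100; python3 loc.py;python3 -m inch '[[1,[0.1,0,0],0],[1,[0.1,0,0],0],[1,[0.1,0,0],0],[1,[0.1,0,0],0],[1,[0.1,0,0],0],[1,[0,0,0],0],[1,[0,0,0],0],[1,[0,0,0],0]]'; python3 loc.py
```

```text
time_s: 9.0
position: [0.5237, 0.0358, 0.3925]
tool_rot: [[-0.0, -0.23, 0.973], [0.0, 0.973, 0.23], [-1.0, 0.0, -0.0]]
ft_force: [0.6, -0.6, -2.8]
grip_width: 0.0103
t 9.0 holder in home mm: x 3.5 y 0.7 z 15.8 heading 13.32 F [ 0.6 -0.6 -2.8] w 0.0103
time_s: 9.67
position: [0.5237, 0.0358, 0.3785]
tool_rot: [[0.002, -0.23, 0.973], [-0.0, 0.973, 0.23], [-1.0, -0.001, 0.002]]
ft_force: [-0.2, -0.3, 6.7]
grip_width: 0.0107
t 9.6667 holder in home mm: x 3.5 y 0.7 z 1.8 heading 13.33 F [-0.2 -0.3  6.7] w 0.0107
```

```bash
python3 -m inch '[[1,[0.04,0,0],0],[1,[0.04,0,0],0],[1,[0.04,0,0],0],[1,[0,0,0],0],[1,[0,0,0],0],[1,[0,0,0],0],[1,[0,0,0],0],[1,[0,0,0],0]]'; python3 loc.py; python3 ov.py 7
```

```text
time_s: 10.33
position: [0.5236, 0.0359, 0.3764]
tool_rot: [[0.004, -0.231, 0.973], [-0.001, 0.973, 0.231], [-1.0, -0.002, 0.004]]
ft_force: [-3.4, 0.1, 16.7]
grip_width: 0.0105
t 10.3333 holder in home mm: x 3.4 y 0.8 z -0.3 heading 13.33 F [-3.4  0.1 16.7] w 0.0105
```

View pics/o7.png

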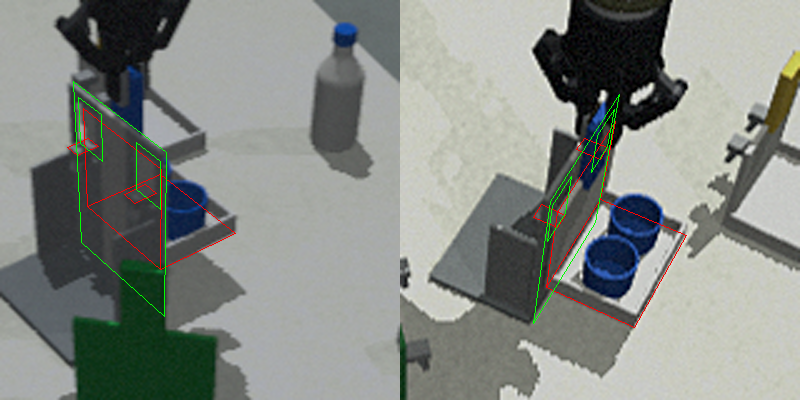

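```bash
python3 -m inch '[[1,[0.04,0,0],0],[1,[0.04,0,0],0],[1,[0,0,0],0],[1,[0,0,0],0],[1,[0,0,0],0],[1,[0,0,0],0],[1,[0,0,0],0],[1,[0,0,0],0]]'; python3 loc.py
```

```text
time_s: 11.1
position: [0.5233, 0.036, 0.3763]
tool_rot: [[0.007, -0.231, 0.973], [-0.001, 0.973, 0.231], [-1.0, -0.003, 0.006]]
ft_force: [-8.1, 1.3, 33.7]
grip_width: 0.0104
t 11.1 holder in home mm: x 3.2 y 0.9 z -0.4 heading 13.34 F [-8.1  1.3 33.7] w 0.0104
```

Hard stop: a further 2.4 mm of command moved it only 0.1 mm and the force doubled to 34 N. Relaxing, then opening.

```bash
python3 -m inch '[[1,[-0.07,0,0],0],[1,[-0.07,0,0],0],[1,[0,0,0],0],[1,[0,0,0],0],[-1,[0,0,0],0],[-1,[0,0,0],0],[-1,[0,0,0],0],[-1,[0,0,0],0]]' 40; python3 loc.py;  python3 -m inch '[[-1,[0,0,0],0],[-1,[0,0,0],0],[-1,[0,0,0],0],[-1,[-0.3,0,0],0],[-1,[-0.5,0,0],0],[-1,[-0.8,0,0],0],[-1,[-1,0,0],0],[-1,[-1,0,0],0]]'
python3 -m inch '[[-1,[-1,0,0],0],[-1,[-1,0,0],0],[-1,[-0.5,0,0],0],[-1,[0,0,0],0],[-1,[0,0,0],0],[-1,[0,0,0],0],[-1,[0,0,0],0],[-1,[0,0,0],0]]';python3 look.py 8;python3 loc.py
```

```text
time_s: 11.77
position: [0.5237, 0.0358, 0.3756]
tool_rot: [[-0.001, -0.23, 0.973], [0.0, 0.973, 0.23], [-1.0, 0.0, -0.0]]
ft_force: [0.2, -0.2, -0.3]
grip_width: 0.0585
t 11.7667 holder in home mm: x 3.5 y 0.7 z -1.1 heading 13.32 F [ 0.2 -0.2 -0.3] w 0.0585
time_s: 12.43
position: [0.5234, 0.0359, 0.4857]
tool_rot: [[-0.0, -0.231, 0.973], [0.0, 0.973, 0.231], [-1.0, 0.0, -0.0]]
ft_force: [0.8, -0.1, 0.7]
grip_width: 0.0854
time_s: 13.1
position: [0.5238, 0.0358, 0.558]
tool_rot: [[-0.002, -0.23, 0.973], [0.0, 0.973, 0.23], [-1.0, 0.001, -0.002]]
ft_force: [1.0, -0.2, -0.2]
grip_width: 0.0857
t 13.25 holder in home mm: x 3.6 y 0.6 z 181.8 heading 13.32 F [-0.5  0.7 -0.2] w 0.0859
```

View pics/p8.png

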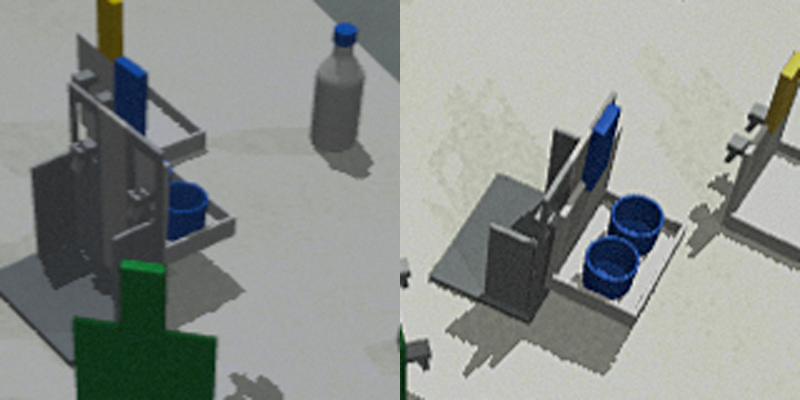

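View pics/w8.png

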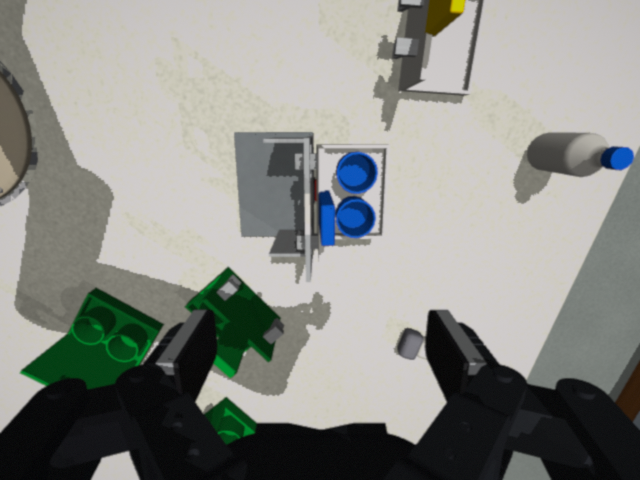

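```bash
python3 - <<'E'
from h import *;import cv2
v=np.array([.5146+.0035*.973,.033+.0035*.23,np.radians(13.3)]);z0=.05
out=[]
for n,(x,y) in {"side":(290,135),"scene":(370,160)}.items():
    im=cv2.resize(optics.get_image(n)[y:y+100,x:x+80,::-1],None,fx=5,fy=5,interpolation=cv2.INTER_CUBIC)
    p=P(n)
    for pts in [[(90,60,0),(90,-60,0),(0,-60,0)],[(12,18,185),(12,-18,185),(0,-18,185),(0,18,185),(12,18,185)],[(-24,53,85),(-24,37,85)],[(-24,-53,85),(-24,-37,85)]]:
        q=((proj(p,pose(v,np.array(pts)/1000,z0))-[x,y]+.5)*5).astype(int)
        cv2.polylines(im,[q],False,(0,0,255),1)
    out.append(im)
cv2.imwrite('pics/o9.png',cv2.hconcat(out))
E
```

```text
(no output)
```

View pics/o9.png

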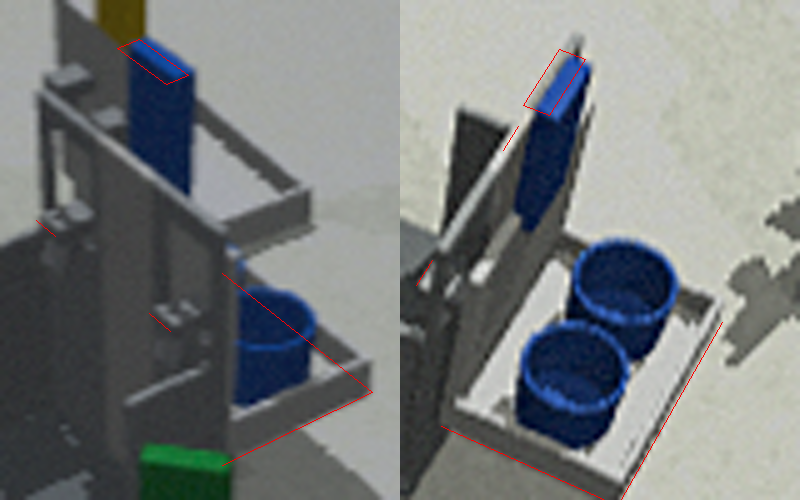

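```bash
python3 - <<'E'
from h import *
from scipy.optimize import least_squares
from scipy.spatial.transform import Rotation as Ro
cs={n:P(n) for n in("scene","side")}
D=lambda u,v:(290+u/5-.5,135+v/5-.5);S=lambda u,v:(370+u/5-.5,160+v/5-.5)
O=[("side",(0,18,185),D(131,42)),("side",(12,18,185),D(147,38)),("side",(12,-18,185),D(192,70)),("side",(0,-18,185),D(178,82)),("side",(-24,-37,85),D(153,312)),("side",(-24,53,85),D(48,212)),("side",(90,-60,0),D(370,392)),
("scene",(12,18,185),S(190,62)),("scene",(12,-18,185),S(160,118)),("scene",(0,-18,185),S(141,106)),("scene",(0,18,185),S(172,53)),("scene",(90,60,0),S(318,318)),("scene",(90,-60,0),S(222,492))]
H=np.array([.5146,.033,.05])
def r(v):
    R=Ro.from_euler("zy",[v[3],v[4]]);Z=Ro.from_euler("z",np.radians(13.25))
    return np.concatenate([proj(cs[n],R.apply(np.array(L)/1000)+H+Z.apply(v[:3]))[0]-uv for n,L,uv in O])
b=least_squares(r,[0.003,0,0,.23,0],x_scale=[.01,.01,.01,.1,.1],loss="soft_l1");print((b.x[:3]*1e3).round(1),np.degrees(b.x[3:]),r(b.x).reshape(-1,2).round(1).tolist())
E
```

```text
[2.7 1.3 1.1] [14.41575465  1.79442661] [[-1.0, 0.2], [0.2, -0.6], [1.2, 0.0], [-0.4, -0.6], [0.2, -0.6], [-2.1, 0.7], [-0.3, 0.1], [1.1, -0.0], [0.2, 0.3], [-1.2, 0.5], [-0.5, -0.3], [0.5, 0.0], [-0.1, 2.5]]
```

```bash
python3 -c "
from rig import env
print(env.observe()['time_s']);print(env.close_job())"
```

```text
13.35
the job is handed in; nothing more can be done
None
```

I hung the blue-handled holder on the slotted rack by both tabs, pushed it down to a hard stop, let go and backed the arm off upward. I handed the job in at 13.35 s of the 42 s allowed; no verdict is reported.

- **Insertion:** the tabs went in about 31 mm above home with almost no contact force. In the wrist picture one tab shows behind the rack; the later pictures show both.
- **Push down:** the last 2.4 mm of commanded push moved it only 0.1 mm while the force rose from 17 to 34 N. The arm then read about 0.4 mm below home.
- **After release:** a fit to the scene and side pictures put the holder within 3 mm of home on every axis. It leans about 2° forward and is about 1° off square.
- **Not checked directly:** the red lock slide was hidden under the tray, so I infer it is down from the hard stop at home height.
- **Disagreement:** the wrist camera placed things about 3 mm to the side of the other two. It did so equally for the rack and the held holder, so I treated it as camera bias.

The yellow-handled holder and the green look-alikes were never approached, and they look unmoved in the last pictures.

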